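Open the hopper's slide gate to its stop and start the feeder

TASK

Draw the slide gate of the feed hopper out by its knob until it comes up firmly against its end stop, and leave it there; the stop is hidden and set differently each time, so feel for it and do not wrench the gate against it. Then let go and press the large oblong key on top of the controller, gently but until it takes a definite force, without pressing the two small round keys. Leave the beaker under the chute and the other vessels where they stand, and finish with the gripper clear of everything.

Things in the scene. Friction and masses are not known exactly. Their poses are not given: they have to be found in the camera images.
- feeder: bench feed hopper, fixed: grey base plate 135 x 170 x 12 mm, two steel posts, aluminium gate guide (rails' tops 149 mm above the worktop), round steel hopper 132 mm across on top, 295 mm high overall. Origin on the worktop below the chute axis; x points from the gate's knob to the chute, so the gate draws out along -x; z up. The hopper's rim reaches to x = -66 mm
- gate: steel plate 78 mm wide, 4 mm thick, with an upright aluminium knob at its front end: 24 (x) x 40 (y) x 50 mm high. Origin at the knob's centre, 173 mm above the worktop; axes as the feeder's. A 36 x 56 mm collar lies under the knob. Fully shut, the origin is at x = -150 mm of the feeder; it starts shut or up to 10 mm out. Sliding drag about 6 N; it stays where it is left
- guide_mouth (a point): middle of the front end of the gate's guide, 138 mm up. The gate's end stop is hidden in the guide and meets the gate 64 to 104 mm out from fully shut. It has a rubber buffer that yields 1 mm per 2 N. The gate is home once pressed on it with over 4 N for 0.1 s (some 10 N at the knob, drag included), and then rests lightly on it; over 40 N on the buffer damages it
- controller: grey controller box, fixed to the worktop, 130 x 110 mm, its flat black top 43 mm above the worktop, beside the feeder on either the left or the right. Origin on the worktop under its centre, x away from the robot at yaw 0, z up
- start_key: the large oblong membrane key, 30 mm (x) by 50 mm (y), on the half of the controller's top that is nearer the robot. Origin at the centre of its upper face, 46.5 mm above the worktop, 34 mm towards the robot from the controller's centre; z up. It yields 1 mm per 3 N, at most 3 mm, and registers when pressed down with more than 4 N for 0.1 s; more than 60 N damages it
- small_key_left: small round membrane key, 16 mm across, on the controller's top; origin at the centre of its upper face, 12 mm beyond and 34 mm left of the controller's centre; not to be pressed
- small_key_right: the same, 34 mm right of the controller's centre; not to be pressed
- beaker: glass beaker 73 mm across, 95 mm high, loose on the feeder's base plate under the chute; origin at its underside; to be left alone
- tub: thin white plastic tub, 141 mm across, 92 mm high, loose on the worktop on the other side from the controller; origin at its underside; to be left alone
- bottle: white sample bottle, 61 mm across, 122 mm high, loose at the back left; origin at its underside; to be left alone
- stopper_bottle: clear glass stoppered bottle, 76 mm across, 179 mm high, loose at the back right; origin at its underside; to be left alone
Not all that is in view belongs to the job. Several things have the shape of the controller; the one meant has the colours described above.

How it is judged:
On the way, in this order (a step that is already met when the one before it is completed fails the run):
1. the gate is drawn out and pressed on its end stop with more than 4 N (contact force between gate and feeder above 4 N), for 0.1 s.
2. with the gate let go and still resting on its stop, the large key is pressed with more than 4 N (contact force between the fingers and start_key above 4 N and contact force between gate and feeder above 0.5 N and contact force between each of the arm, the fingers and gate below 0.1 N), for 0.1 s.
At the end, for the whole second after the job is handed in: the gate stands still, drawn out (at least 60 mm) and still resting on its end stop with more than 0.5 N; the large key is released; the beaker stands upright within 20 mm and the tub and the two bottles within 30 mm of where they stood (contact force between gate and feeder above 0.5 N and x of gate in the frame of feeder below -0.21 m and linear speed of gate below 0.01 m/s and contact force between anything else and start_key below 0.5 N and distance of beaker from where it was at the start of the episode below 0.02 m and angle between beaker's own z axis and vertical below 0.2 rad and distance of each of tub, bottle, stopper_bottle from where it was at the start of the episode below 0.03 m); the robot touches nothing.
It fails at once if the gate is wrenched against its stop with more than 40 N (contact force between gate and feeder above 40 N).
It fails at once if the large key is pressed with more than 60 N (contact force between anything else and start_key above 60 N).
It fails at once if a small key is pressed with more than 2 N (contact force between anything else and small_key_left above 2 N or contact force between anything else and small_key_right above 2 N).
It fails at once if the beaker, the tub or a bottle is knocked over (angle between any of beaker, tub, bottle, stopper_bottle's own z axis and vertical above 0.5 rad).
It also fails if it takes over 42 s, if anything falls off the work surface, if the arm or the gripper's body presses on something with over 40 N, if the wrist force passes 120 N, or if a joint passes its speed limit or range.

ROBOT

A 6-joint arm with a two-finger parallel gripper is mounted at the origin on the work surface; the furniture and walls round the work are solid. World frame = base frame: x ahead of the robot, y to its left, z up, the work surface at z = 0. Lengths are in m, angles in rad, forces in N, time in s.
With the tool pointing down it reaches from about 0.275 to 0.725 m from the base axis. Payload 15.9 kg.
Tool frame: the origin (TCP) lies midway between the tips of the shut fingers; the grasp point (between the pads) lies 19 mm behind it; z points along the fingers, y is the line along which they close (so a half turn about z gives the same grasp; the last joint's range is limited). The gripper opens to 85 mm and grips with 20 to 120 N. Pads are 22 mm wide; open, the fingers measure 114 mm over their backs; the gripper's body (76 mm by 85 mm) begins 54 mm behind the grasp point. The pads swing forward as they close: fully open they stand 13 mm farther back than shut.
Start: joints at [1.118, 0.213, -0.034, 1.323, 0, 1.571], TCP at [0.219, 0.45, 0.231] pointing down, gripper open.
Joint ranges: [-2.98, 2.98], [-0.74, 1.72], [-1.14, 1.35], [-2.1, 2.04], [-1.57, 1.44], [-3.14, 3.14]. Speed limits (rad/s): [1.89, 1.89, 2.39, 2.57, 3.14, 3.14].

INTERFACE

Orientations are given as a unit quaternion [w, x, y, z].
In Python, from cell import env, read_camera, get_calibration gives the robot as it stands.
- The arm moves only by the tool apply_moves, never from a script. Its argument "moves" is a list of rows, each an object of numbers: "x", "y", "z": the shift along the tool's x, y, z in m; "yaw": the turn about the tool's z in rad. A call has 1 to 20 rows; each row shifts and turns the commanded pose from where the row before left it, along the tool's axes as they then stand; what a row does not reach is not made up. A row lasts 1/12 s, in which the tool goes at most 41.7 mm and 7.16 degrees, less where a joint would pass 70% of its speed; a pose out of reach is approached as far as the arm can. A call with a gripper value outside its range is refused whole. "claw" is the opening, from 0 (shut) to 1 (fully open), set as the call begins (left out, the last holds). The fingers move at their own pace and stop on an object; the grip force is fixed at half the most. Time passes only in rows, so rows that do not move let the fingers close. It gives the time, the measured TCP pose, the force, the opening and the grip force at its end, in the units of the state.
- env.state(): the state, without advancing time (a new reading comes with each control period).
- read_camera(name): name is "scene" or "top"; returns (picture, depth): 384x512x3 uint8, red, green, blue; 384x512 float32, m along the optical axis (not along the pixel's ray), 0 where there is no reading.
- get_calibration(name): a dict with "mtx" (3x3 intrinsics, pixels), "R" (3x3) and "t" (3): a world point X has camera coordinates R X + t. Camera axes: x right, y down, z forward; pixel columns grow to the right and rows downward; lengths in m; the calibration is good to about 2 mm. A picture is of the moment at which its call begins. get_calibration takes no time and is no camera call.
- env.sign_off(): hands the job in; it is judged then, once.
The state is a dict: "time": time; "joints": joint angles; "qvel": joint speeds; "tau": joint torques, N m; "ee_pos": TCP position; "tool_rot": TCP orientation; "force": force on the tool from outside, world axes, zero at the start; "moment": the same for the moment, N m; "opening": finger opening in m; "grasp_force": force on a finger pad.
Only numpy, scipy, OpenCV 4.12 (cv2) and the standard library are available. Lean on these libraries where they do the work, as an engineer would, in place of code of your own. Each camera call takes 0.05 s, during which the arm holds its last target. There are 200 camera calls.

## Working session

There is one attempt and no reset: what is moved stays moved. The work goes in short steps, Python scripts to look and compute and a tool call to move; the robot and the scene stay as the last step left them, time stands still between calls to the robot, and variables do not carry over. Pictures are saved under pics/ and viewed, at most 10 in all, crops included, and the job is handed in when it is done.

Besides the shell and the picture viewer there is one more tool, called after "Call:" in YAML: its name, and indented under it one key for each argument. apply_moves: Moves the arm, as the interface text tells. Its arguments: {"type":"object","properties":{"moves":{"type":"array","items":{"type":"object","properties":{"x":{"type":"number"},"y":{"type":"number"},"z":{"type":"number"},"yaw":{"type":"number"}}}},"claw":{"type":"number"}},"required":["moves"]}

```bash
mkdir -p pics; ls
python3 - <<'E'
from cell import env, read_camera, get_calibration
import cv2, numpy as np
s=env.state(); print({k:np.round(v,3) for k,v in s.items()})
for n in("scene","top"):
    p,d=read_camera(n); c=get_calibration(n)
    cv2.imwrite(f"pics/{n}0.png",p[:,:,::-1]); np.savez(f"{n}0.npz",p=p,d=d,**c)
    print(n,np.round(c["mtx"],1).tolist(),np.round(c["R"],3).tolist(),np.round(-c["R"].T@c["t"],3))
E
```

```text
pics
{'time': np.float64(0.0), 'joints': array([ 1.118,  0.213, -0.035,  1.324,  0.   ,  1.571]), 'qvel': array([-0.002, -0.001,  0.002,  0.001,  0.001,  0.   ]), 'tau': array([ 0.0000e+00, -6.8616e+01,  4.8712e+01,  1.7000e-02,  0.0000e+00,
        0.0000e+00]), 'ee_pos': array([0.219, 0.449, 0.231]), 'tool_rot': array([-0.   ,  0.224,  0.974, -0.001]), 'force': array([ 0.913,  0.023, -0.759]), 'moment': array([ 0.042, -0.067,  0.023]), 'grasp_force': np.float64(0.0), 'opening': np.float64(0.086)}
scene [[349.6, 0.0, 251.6], [0.0, 349.6, 194.2], [0.0, 0.0, 1.0]] [[-0.761, -0.649, -0.009], [-0.293, 0.355, -0.888], [0.579, -0.673, -0.46]] [-0.115  0.888  0.657]
top [[409.3, 0.0, 251.9], [0.0, 409.3, 182.8], [0.0, 0.0, 1.0]] [[0.028, -1.0, 0.007], [-0.997, -0.028, -0.075], [0.075, -0.005, -0.997]] [0.423 0.098 1.524]
```

View pics/top0.png

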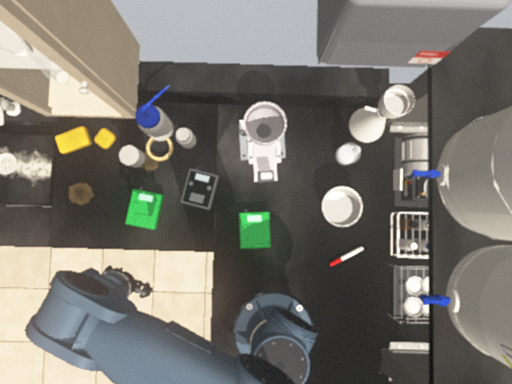

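View pics/scene0.png

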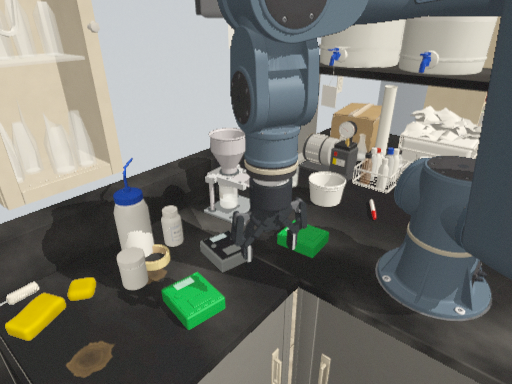

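The top view shows the feeder with its hopper at about (265,123) and the knob near (264,170). The grey controller is at (200,188), left of the feeder. There are green decoys at (144,209) and (255,230), and the tub is at (342,206).

```bash
cat > h.py <<'E'
import numpy as np, cv2
def load(f):
    a=np.load(f); return a["p"],a["d"],a["mtx"],a["R"],a["t"]
def world(d,K,R,t):
    v,u=np.mgrid[:d.shape[0],:d.shape[1]]
    c=np.stack([(u-K[0,2])/K[0,0]*d,(v-K[1,2])/K[1,1]*d,d],-1)
    return (c-t)@R
E
python3 - <<'E'
from h import *
p,d,K,R,t=load("top0.npz"); W=world(d,K,R,t); Z=W[...,2]
v,u=np.mgrid[:384,:512]
def rep(n,box,z0,z1):
    u0,u1,v0,v1=box
    m=(u>=u0)&(u<u1)&(v>=v0)&(v<v1)&(Z>z0)&(Z<z1)&(d>0)
    P=W[m]; r=cv2.minAreaRect((P[:,:2]*1000).astype(np.float32))
    print(n,m.sum(),np.median(P,0).round(4),"rect",np.round(r,1) if 0 else [np.round(x,1) for x in r], "rng",P.min(0).round(3),P.max(0).round(3))
rep("rim",(235,300,90,150),.285,.31)
rep("knob",(240,295,140,190),.185,.215)
rep("collar/rails",(240,295,140,190),.135,.165)
rep("plate",(225,300,110,190),.006,.02)
rep("ctrl",(175,222,162,215),.035,.06)
rep("green",(235,275,205,255),.03,.07)
crop=lambda b,s:cv2.resize(p[b[2]:b[3],b[0]:b[1],::-1],None,fx=s,fy=s,interpolation=cv2.INTER_CUBIC)
cv2.imwrite("pics/crop0.png",crop((170,300,90,220),4.5))
E
```

```text
rim 286 [0.7121 0.0587 0.2907] rect [array([702.1,  60.2]), array([129.7, 128.5]), np.float64(1.5)] rng [ 0.637 -0.004  0.285] [0.767 0.125 0.299]
knob 111 [0.5533 0.0497 0.1969] rect [array([602.4,  54. ]), array([125.5,  42. ]), np.float64(3.9)] rng [0.54  0.03  0.185] [0.665 0.079 0.214]
collar/rails 886 [0.613  0.0562 0.1403] rect [array([604.3,  53.6]), array([141.5, 111.5]), np.float64(2.5)] rng [ 0.533 -0.002  0.135] [0.676 0.112 0.165]
plate 321 [0.6751 0.12   0.0101] rect [array([647. ,  54.3]), array([269.8, 281.9]), np.float64(12.3)] rng [ 0.514 -0.074  0.006] [0.804 0.194 0.019]
ctrl 1034 [0.5083 0.2836 0.0421] rect [array([509.5, 284.2]), array([110.2, 129.4]), np.float64(77.3)] rng [0.438 0.218 0.035] [0.583 0.35  0.054]
green 1082 [0.3664 0.0788 0.0401] rect [array([367.8,  78.6]), array([129.9, 108.8]), np.float64(1.6)] rng [0.302 0.023 0.03 ] [0.434 0.135 0.052]
```

View pics/crop0.png

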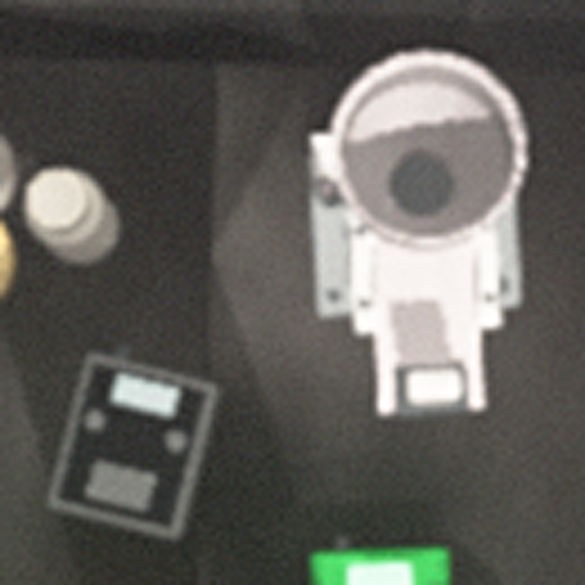

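The crop shows the knob's bright top at (435,385) and the key at (121,486). The small keys are at (94,420) and (176,440). In full-image pixels that puts the knob at (266.7,175.6) and the key at (196.9,198).

Run:
```python
from h import *
p,d,K,R,t=load("top0.npz"); W=world(d,K,R,t)
def ray(u,v,z):
    r=R.T@np.linalg.inv(K)@[u,v,1]; o=-R.T@t; return (o+r*(z-o[2])/r[2]).round(4)
print("knob",ray(266.4,175.2,.198),"key",ray(196.5,197.6,.0465),"skL",ray(190.6,183,.0465),"skR",ray(208.8,187.5,.0465))
m=(W[...,2]>.188)&(W[...,2]<.206)&(W[...,0]<.59)&(W[...,0]>.5)&(abs(W[...,1]-.05)<.06)&(d>0)
P=W[m];print(m.sum(),P.mean(0),cv2.minAreaRect((P[:,:2]*1000).astype(np.float32)))
# rail/gate side edges for yaw: gate plate z ~.135-.155, x<.60
m=(abs(W[...,2]-.142)<.012)&(W[...,0]<.66)&(W[...,0]>.5)&(abs(W[...,1]-.055)<.09)&(d>0)
P=W[m];
for x in np.arange(.53,.66,.01):
    q=P[abs(P[:,0]-x)<.005]
    if len(q): print(x.round(3),len(q),q[:,1].min().round(4),q[:,1].max().round(4),((q[:,1].min()+q[:,1].max())/2).round(4))
```

```text
knob [0.5489 0.0452 0.198 ] key [0.4751 0.2892 0.0465] skL [0.5273 0.3125 0.0465] skR [0.5128 0.2461 0.0465]
85 [0.55103069 0.04801341 0.19548295] ((551.8310546875, 47.926513671875), (23.389371871948242, 36.371971130371094), 2.1957716941833496)
0.53 15 0.0302 0.0844 0.0573
0.54 45 0.0098 0.0847 0.0473
0.55 32 0.0097 0.0849 0.0473
0.56 31 0.01 0.0852 0.0476
0.57 47 0.0101 0.0889 0.0495
0.58 65 0.0138 0.0891 0.0515
0.59 72 0.0142 0.1065 0.0604
0.6 94 -0.0018 0.1068 0.0525
0.61 94 -0.0018 0.1071 0.0526
0.62 96 -0.0015 0.1074 0.0529
0.63 94 0.0021 0.1075 0.0548
0.64 89 0.0024 0.1078 0.0551
0.65 93 0.0025 0.1082 0.0554
```

Call:
apply_moves:
  moves:
    - {"z": -0.02}
    - {"z": -0.02}
    - {"yaw": -0.1}
    - {"yaw": -0.1}
  claw: 1

```text
invalid input at $.moves[0]: expected keys x, y, z, yaw
```

Call:
apply_moves:
  moves:
    - {"x": 0, "y": 0, "z": -0.02, "yaw": -0.1}
    - {"x": 0, "y": 0, "z": -0.02, "yaw": -0.1}
    - {"x": 0, "y": 0, "z": 0, "yaw": -0.1}
    - {"x": 0, "y": 0, "z": 0, "yaw": -0.1}
    - {"x": 0, "y": 0, "z": 0, "yaw": -0.1}
    - {"x": 0, "y": 0, "z": 0, "yaw": -0.022}
    - {"x": 0, "y": 0, "z": 0, "yaw": 0}
  claw: 1

```text
time: 0.68
ee_pos: [0.2187, 0.4495, 0.2711]
tool_rot: [-0.0, -0.034, 0.999, -0.0]
force: [0.4, -0.9, -0.2]
opening: 0.0853
grasp_force: 0.0
```

Call:
apply_moves:
  moves:
    - {"x": -0.0189, "y": -0.0264, "z": 0, "yaw": 0}
    - {"x": -0.0189, "y": -0.0264, "z": 0, "yaw": 0}
    - {"x": -0.0189, "y": -0.0264, "z": 0, "yaw": 0}
    - {"x": -0.0189, "y": -0.0264, "z": 0, "yaw": 0}
    - {"x": -0.0189, "y": -0.0264, "z": 0, "yaw": 0}
    - {"x": -0.0189, "y": -0.0264, "z": 0, "yaw": 0}
    - {"x": -0.0189, "y": -0.0264, "z": 0, "yaw": 0}
    - {"x": -0.0189, "y": -0.0264, "z": 0, "yaw": 0}
    - {"x": -0.0189, "y": -0.0264, "z": 0, "yaw": 0}
    - {"x": -0.0189, "y": -0.0264, "z": 0, "yaw": 0}
    - {"x": -0.0189, "y": -0.0264, "z": 0, "yaw": 0}
    - {"x": -0.0189, "y": -0.0264, "z": 0, "yaw": 0}
    - {"x": -0.0189, "y": -0.0264, "z": 0, "yaw": 0}
    - {"x": -0.0189, "y": -0.0264, "z": 0, "yaw": 0}
    - {"x": -0.0189, "y": -0.0264, "z": 0, "yaw": 0}
    - {"x": -0.0189, "y": -0.0264, "z": 0, "yaw": 0}
    - {"x": 0, "y": 0, "z": 0, "yaw": 0}
    - {"x": 0, "y": 0, "z": 0, "yaw": 0}
    - {"x": 0, "y": 0, "z": 0, "yaw": 0}

```text
time: 2.27
ee_pos: [0.5493, 0.0493, 0.271]
tool_rot: [-0.0, -0.033, 0.999, 0.0]
force: [-0.8, 0.3, 0.5]
opening: 0.0855
grasp_force: 0.0
```

Run:
```python
from cell import env, read_camera, get_calibration
import cv2,numpy as np
print(env.state()["joints"].round(3))
p,d=read_camera("scene"); cv2.imwrite("pics/s1.png",cv2.resize(p[90:280,150:350,::-1],None,fx=3,fy=3))
```

```text
[0.089 0.322 0.21  1.459 0.    0.023]
```

View pics/s1.png

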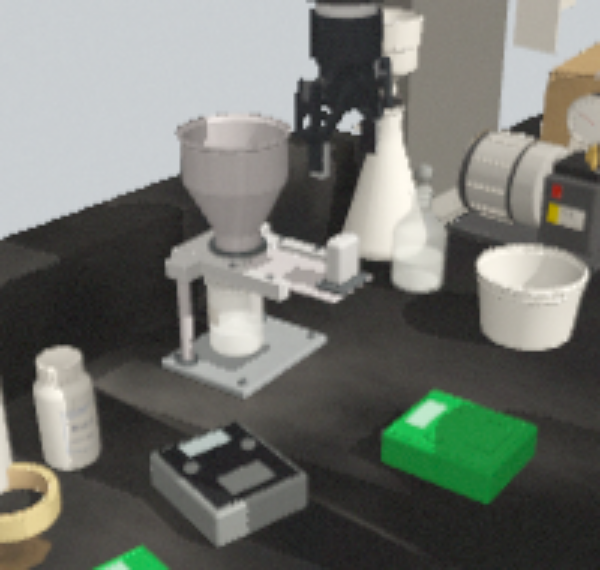

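The open gripper hangs over the knob, which is at (343,258) in the crop. Descending.

Call:
apply_moves:
  moves:
    - {"x": -0.001, "y": -0.001, "z": 0.014, "yaw": 0}
    - {"x": 0, "y": 0, "z": 0.014, "yaw": 0}
    - {"x": 0, "y": 0, "z": 0.014, "yaw": 0}
    - {"x": 0, "y": 0, "z": 0.014, "yaw": 0}
    - {"x": 0, "y": 0, "z": 0.014, "yaw": 0}
    - {"x": 0, "y": 0, "z": 0.014, "yaw": 0}
    - {"x": 0, "y": 0, "z": 0.014, "yaw": 0}
    - {"x": 0, "y": 0, "z": 0.012, "yaw": 0}
    - {"x": 0, "y": 0, "z": 0, "yaw": 0}
    - {"x": 0, "y": 0, "z": 0, "yaw": 0}

```text
time: 3.15
ee_pos: [0.55, 0.049, 0.1615]
tool_rot: [-0.0, -0.035, 0.999, 0.0]
force: [0.3, 0.5, -0.8]
opening: 0.0854
grasp_force: 0.0
```

Call:
apply_moves:
  moves:
    - {"x": 0, "y": 0, "z": 0, "yaw": 0}
    - {"x": 0, "y": 0, "z": 0, "yaw": 0}
    - {"x": 0, "y": 0, "z": 0, "yaw": 0}
    - {"x": 0, "y": 0, "z": 0, "yaw": 0}
    - {"x": 0, "y": 0, "z": 0, "yaw": 0}
    - {"x": 0, "y": 0, "z": 0, "yaw": 0}
    - {"x": 0, "y": 0, "z": 0, "yaw": 0}
    - {"x": 0, "y": 0, "z": 0, "yaw": 0}
  claw: 0

```text
time: 3.82
ee_pos: [0.551, 0.0484, 0.1621]
tool_rot: [0.001, -0.035, 0.999, 0.0]
force: [-2.4, 1.2, 5.6]
opening: 0.0396
grasp_force: 60.2
```

Call:
apply_moves:
  moves:
    - {"x": 0.004, "y": 0, "z": 0, "yaw": 0}
    - {"x": 0.004, "y": 0, "z": 0, "yaw": 0}
    - {"x": 0.004, "y": 0, "z": 0, "yaw": 0}
    - {"x": 0.004, "y": 0, "z": 0, "yaw": 0}
    - {"x": 0.004, "y": 0, "z": 0, "yaw": 0}
    - {"x": 0.004, "y": 0, "z": 0, "yaw": 0}
    - {"x": 0.004, "y": 0, "z": 0, "yaw": 0}
    - {"x": 0.004, "y": 0, "z": 0, "yaw": 0}
    - {"x": 0.004, "y": 0, "z": 0, "yaw": 0}
    - {"x": 0.004, "y": 0, "z": 0, "yaw": 0}
    - {"x": 0.004, "y": 0, "z": 0, "yaw": 0}

```text
time: 4.73
ee_pos: [0.5078, 0.0449, 0.1621]
tool_rot: [0.001, -0.035, 0.999, -0.0]
force: [6.4, -2.7, 2.2]
opening: 0.0393
grasp_force: 60.4
```

Call:
apply_moves:
  moves:
    - {"x": 0.002, "y": 0, "z": 0, "yaw": 0}
    - {"x": 0.002, "y": 0, "z": 0, "yaw": 0}
    - {"x": 0.002, "y": 0, "z": 0, "yaw": 0}
    - {"x": 0.002, "y": 0, "z": 0, "yaw": 0}
    - {"x": 0.002, "y": 0, "z": 0, "yaw": 0}

```text
time: 5.15
ee_pos: [0.4979, 0.0442, 0.1621]
tool_rot: [0.001, -0.035, 0.999, -0.0]
force: [6.6, -3.7, 1.7]
opening: 0.0394
grasp_force: 60.4
```

Call:
apply_moves:
  moves:
    - {"x": 0.002, "y": 0, "z": 0, "yaw": 0}
    - {"x": 0.002, "y": 0, "z": 0, "yaw": 0}
    - {"x": 0.002, "y": 0, "z": 0, "yaw": 0}

```text
time: 5.4
ee_pos: [0.4919, 0.0437, 0.1621]
tool_rot: [0.001, -0.035, 0.999, -0.0]
force: [5.2, -4.3, 1.7]
opening: 0.0394
grasp_force: 60.4
```

Call:
apply_moves:
  moves:
    - {"x": 0.002, "y": -0.0002, "z": 0, "yaw": 0}
    - {"x": 0.002, "y": -0.0002, "z": 0, "yaw": 0}
    - {"x": 0.002, "y": -0.0002, "z": 0, "yaw": 0}
    - {"x": 0.002, "y": -0.0002, "z": 0, "yaw": 0}

```text
time: 5.73
ee_pos: [0.484, 0.043, 0.1621]
tool_rot: [0.001, -0.035, 0.999, 0.0]
force: [5.6, 4.8, 2.5]
opening: 0.0391
grasp_force: 60.4
```

Call:
apply_moves:
  moves:
    - {"x": 0.002, "y": 0.0003, "z": 0, "yaw": 0}
    - {"x": 0.002, "y": 0, "z": 0, "yaw": 0}
    - {"x": 0.002, "y": 0, "z": 0, "yaw": 0}
    - {"x": 0.002, "y": 0, "z": 0, "yaw": 0}

```text
time: 6.07
ee_pos: [0.476, 0.0424, 0.1621]
tool_rot: [0.001, -0.035, 0.999, -0.0]
force: [6.3, -1.4, 1.8]
opening: 0.0399
grasp_force: 60.4
```

Call:
apply_moves:
  moves:
    - {"x": 0.002, "y": 0, "z": 0, "yaw": 0}
    - {"x": 0.002, "y": -0.0001, "z": 0, "yaw": 0}
    - {"x": 0.002, "y": 0, "z": 0, "yaw": 0}
    - {"x": 0.002, "y": 0, "z": 0, "yaw": 0}

```text
time: 6.4
ee_pos: [0.468, 0.0418, 0.1621]
tool_rot: [0.001, -0.035, 0.999, -0.0]
force: [5.6, -1.5, 1.9]
opening: 0.0393
grasp_force: 60.4
```

Call:
apply_moves:
  moves:
    - {"x": 0.002, "y": 0, "z": 0, "yaw": 0}
    - {"x": 0.002, "y": -0.0001, "z": 0, "yaw": 0}
    - {"x": 0.002, "y": 0, "z": 0, "yaw": 0}
    - {"x": 0.002, "y": 0, "z": 0, "yaw": 0}

```text
time: 6.73
ee_pos: [0.4601, 0.0411, 0.1621]
tool_rot: [0.001, -0.035, 0.999, -0.0]
force: [5.7, -0.4, 1.2]
opening: 0.0392
grasp_force: 60.4
```

Call:
apply_moves:
  moves:
    - {"x": 0.002, "y": 0, "z": 0, "yaw": 0}
    - {"x": 0.002, "y": -0.0001, "z": 0, "yaw": 0}
    - {"x": 0.002, "y": 0, "z": 0, "yaw": 0}
    - {"x": 0.002, "y": 0, "z": 0, "yaw": 0}

```text
time: 7.07
ee_pos: [0.4521, 0.0405, 0.1621]
tool_rot: [0.001, -0.035, 0.999, 0.0]
force: [6.8, 0.5, 1.4]
opening: 0.0396
grasp_force: 60.4
```

Call:
apply_moves:
  moves:
    - {"x": 0.002, "y": 0, "z": 0, "yaw": 0}
    - {"x": 0.002, "y": 0, "z": 0, "yaw": 0}
    - {"x": 0.002, "y": 0, "z": 0, "yaw": 0}

```text
time: 7.32
ee_pos: [0.4466, 0.0401, 0.1621]
tool_rot: [0.002, -0.035, 0.999, -0.0]
force: [13.3, 0.0, -2.9]
opening: 0.0391
grasp_force: 60.5
```

Contact with the stop: force has risen from 6 N to 13 N. I'll press a little more and hold.

Call:
apply_moves:
  moves:
    - {"x": 0.001, "y": 0, "z": 0, "yaw": 0}
    - {"x": 0.001, "y": 0, "z": 0, "yaw": 0}
    - {"x": 0, "y": 0, "z": 0, "yaw": 0}
    - {"x": 0, "y": 0, "z": 0, "yaw": 0}
    - {"x": 0, "y": 0, "z": 0, "yaw": 0}

```text
time: 7.73
ee_pos: [0.4449, 0.0399, 0.1621]
tool_rot: [0.002, -0.035, 0.999, -0.0]
force: [12.9, 0.1, -3.5]
opening: 0.0393
grasp_force: 60.9
```

Call:
apply_moves:
  moves:
    - {"x": 0.001, "y": 0, "z": 0, "yaw": 0}
    - {"x": 0.001, "y": 0, "z": 0, "yaw": 0}
    - {"x": 0, "y": 0, "z": 0, "yaw": 0}
    - {"x": 0, "y": 0, "z": 0, "yaw": 0}
    - {"x": 0, "y": 0, "z": 0, "yaw": 0}

```text
time: 8.15
ee_pos: [0.4433, 0.0398, 0.1621]
tool_rot: [0.002, -0.035, 0.999, -0.0]
force: [16.0, -1.0, -5.6]
opening: 0.039
grasp_force: 61.1
```

Call:
apply_moves:
  moves:
    - {"x": 0, "y": 0, "z": 0, "yaw": 0}
    - {"x": 0, "y": 0, "z": 0, "yaw": 0}
    - {"x": 0, "y": 0, "z": 0, "yaw": 0}
    - {"x": 0, "y": 0, "z": 0, "yaw": 0}
    - {"x": 0, "y": 0, "z": 0, "yaw": 0}
    - {"x": 0, "y": 0, "z": 0, "yaw": 0}
    - {"x": 0, "y": 0, "z": 0, "yaw": 0}
    - {"x": 0, "y": 0, "z": 0, "yaw": 0}
  claw: 1

```text
time: 8.82
ee_pos: [0.441, 0.0398, 0.1613]
tool_rot: [-0.0, -0.035, 0.999, 0.0]
force: [-0.2, 0.2, -0.2]
opening: 0.0855
grasp_force: 0.0
```

Call:
apply_moves:
  moves:
    - {"x": 0, "y": 0, "z": -0.015, "yaw": 0}
    - {"x": 0, "y": 0, "z": -0.015, "yaw": 0}
    - {"x": 0, "y": 0, "z": -0.015, "yaw": 0}
    - {"x": 0, "y": 0, "z": -0.015, "yaw": 0}
    - {"x": 0, "y": 0, "z": -0.02, "yaw": 0}
    - {"x": 0, "y": 0, "z": -0.02, "yaw": 0}
    - {"x": 0, "y": 0, "z": -0.02, "yaw": 0}
    - {"x": 0, "y": 0, "z": 0, "yaw": 0}
    - {"x": 0, "y": 0, "z": 0, "yaw": 0}

```text
time: 9.57
ee_pos: [0.4415, 0.0398, 0.2819]
tool_rot: [0.001, -0.035, 0.999, 0.0]
force: [-0.5, -1.0, -1.1]
opening: 0.0853
grasp_force: 0.0
```

Call:
apply_moves:
  moves:
    - {"x": -0.0057, "y": 0.0275, "z": 0, "yaw": 0}
    - {"x": -0.0057, "y": 0.0275, "z": 0, "yaw": 0}
    - {"x": -0.0057, "y": 0.0275, "z": 0, "yaw": 0}
    - {"x": -0.0057, "y": 0.0275, "z": 0, "yaw": 0}
    - {"x": -0.0057, "y": 0.0275, "z": 0, "yaw": 0}
    - {"x": -0.0057, "y": 0.0275, "z": 0, "yaw": 0}
    - {"x": -0.0057, "y": 0.0275, "z": 0, "yaw": 0}
    - {"x": -0.0057, "y": 0.0275, "z": 0, "yaw": 0}
    - {"x": -0.0057, "y": 0.0275, "z": 0, "yaw": 0}
    - {"x": 0, "y": 0, "z": 0.02, "yaw": 0.097}
    - {"x": 0, "y": 0, "z": 0.02, "yaw": 0.097}
    - {"x": 0, "y": 0, "z": 0.02, "yaw": 0.097}
    - {"x": 0, "y": 0, "z": 0.02, "yaw": 0}
    - {"x": 0, "y": 0, "z": 0, "yaw": 0}
    - {"x": 0, "y": 0, "z": 0, "yaw": 0}
  claw: 0

```text
time: 10.82
ee_pos: [0.4742, 0.2898, 0.2004]
tool_rot: [-0.001, 0.11, 0.994, -0.001]
force: [0.1, -0.8, 1.4]
opening: -0.0003
grasp_force: 0.0
```

Run:
```python
from cell import env, read_camera, get_calibration
import cv2,numpy as np
from h import *
p,d=read_camera("scene"); c=get_calibration("scene"); s=env.state()
def pr(X): q=c["mtx"]@(c["R"]@X+c["t"]); return q[:2]/q[2]
k=np.array([.4755,.2905,.0465]); a=pr(k); b=pr(s["ee_pos"]); print(a,b,s["ee_pos"])
im=p[:,:,::-1].copy(); 
u0,v0=150,140; im=cv2.resize(im[v0:v0+150,u0:u0+200],None,fx=4,fy=4)
for q,col in((a,(0,0,255)),(b,(255,0,0))): cv2.circle(im,tuple(int(x) for x in (q-[u0,v0])*4),3,col,-1)
cv2.imwrite("pics/s2.png",im)
# gate position from top
p,d=read_camera("top"); c=get_calibration("top"); W=world(d,c["mtx"],c["R"],c["t"])
m=(W[...,2]>.188)&(W[...,2]<.206)&(W[...,0]<.59)&(W[...,0]>.38)&(abs(W[...,1]-.045)<.06)&(d>0)
print("knob",m.sum(),W[m].mean(0))
```

```text
[232.36786857 247.79253523] [230.70300934 201.35504652] [0.47489299 0.29010608 0.20156508]
knob 89 [0.44796193 0.04014137 0.1953997 ]
```

View pics/s2.png

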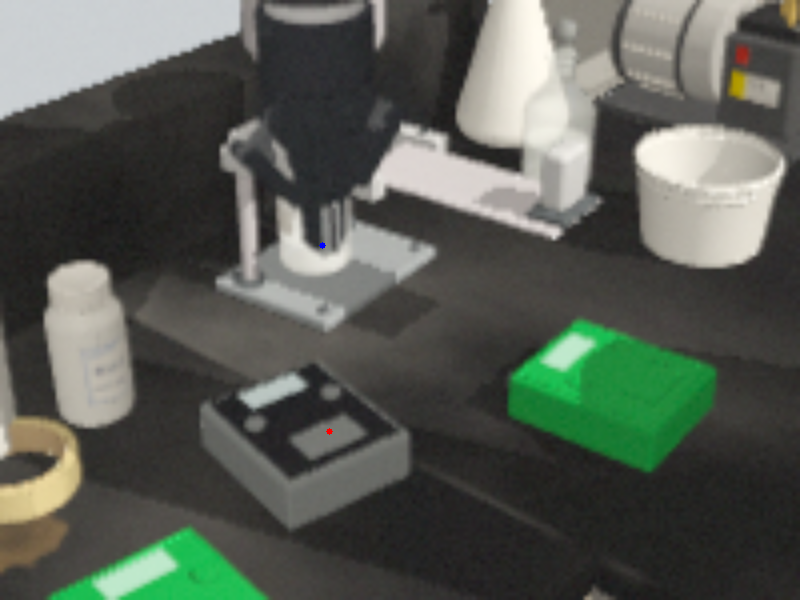

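The shut fingertips (blue dot, 322,245) are above the key. The estimated key centre (red dot, 330,432) falls in the middle of the oblong key. The gate is drawn out, and nothing else has moved.

Call:
apply_moves:
  moves:
    - {"x": 0, "y": 0, "z": 0.02, "yaw": 0}
    - {"x": 0, "y": 0, "z": 0.02, "yaw": 0}
    - {"x": 0, "y": 0, "z": 0.02, "yaw": 0}
    - {"x": 0, "y": 0, "z": 0.02, "yaw": 0}
    - {"x": 0, "y": 0, "z": 0.02, "yaw": 0}
    - {"x": 0, "y": 0, "z": 0.02, "yaw": 0}
    - {"x": 0, "y": 0, "z": 0.01, "yaw": 0}
    - {"x": 0, "y": 0, "z": 0.01, "yaw": 0}
    - {"x": 0, "y": 0, "z": 0, "yaw": 0}
    - {"x": 0, "y": 0, "z": 0, "yaw": 0}

```text
time: 11.75
ee_pos: [0.4754, 0.2904, 0.062]
tool_rot: [0.0, 0.111, 0.994, 0.0]
force: [0.1, 0.2, -0.3]
opening: 0.0002
grasp_force: 0.0
```

Call:
apply_moves:
  moves:
    - {"x": 0, "y": 0, "z": 0.003, "yaw": 0}
    - {"x": 0, "y": 0, "z": 0.003, "yaw": 0}
    - {"x": 0, "y": 0, "z": 0.003, "yaw": 0}
    - {"x": 0, "y": 0, "z": 0, "yaw": 0}
    - {"x": 0, "y": 0, "z": 0, "yaw": 0}

```text
time: 12.17
ee_pos: [0.475, 0.2902, 0.0523]
tool_rot: [-0.0, 0.111, 0.994, -0.0]
force: [0.1, 0.5, 0.5]
opening: 0.0001
grasp_force: 0.0
```

Call:
apply_moves:
  moves:
    - {"x": 0, "y": 0, "z": 0.002, "yaw": 0}
    - {"x": 0, "y": 0, "z": 0.002, "yaw": 0}
    - {"x": 0, "y": 0, "z": 0.001, "yaw": 0}
    - {"x": 0, "y": 0, "z": 0, "yaw": 0}
    - {"x": 0, "y": 0, "z": 0, "yaw": 0}

```text
time: 12.58
ee_pos: [0.475, 0.2902, 0.0472]
tool_rot: [-0.0, 0.111, 0.994, -0.0]
force: [-0.9, -0.5, 1.1]
opening: -0.0
grasp_force: 0.0
```

Call:
apply_moves:
  moves:
    - {"x": 0, "y": 0, "z": 0.001, "yaw": 0}
    - {"x": 0, "y": 0, "z": 0.001, "yaw": 0}
    - {"x": 0, "y": 0, "z": 0, "yaw": 0}
    - {"x": 0, "y": 0, "z": 0, "yaw": 0}
    - {"x": 0, "y": 0, "z": 0, "yaw": 0}

```text
time: 13.0
ee_pos: [0.4752, 0.2903, 0.0455]
tool_rot: [0.0, 0.111, 0.994, 0.0]
force: [0.4, 0.4, 2.7]
opening: 0.0005
grasp_force: 1.6
```

Call:
apply_moves:
  moves:
    - {"x": 0, "y": 0, "z": 0.001, "yaw": 0}
    - {"x": 0, "y": 0, "z": 0.001, "yaw": 0}
    - {"x": 0, "y": 0, "z": 0, "yaw": 0}
    - {"x": 0, "y": 0, "z": 0, "yaw": 0}
    - {"x": 0, "y": 0, "z": 0, "yaw": 0}

```text
time: 13.42
ee_pos: [0.4752, 0.2904, 0.0436]
tool_rot: [0.0, 0.111, 0.994, 0.0]
force: [-0.9, -0.5, 8.0]
opening: -0.0002
grasp_force: 4.3
```

Call:
apply_moves:
  moves:
    - {"x": 0, "y": 0, "z": 0.0005, "yaw": 0}
    - {"x": 0, "y": 0, "z": 0, "yaw": 0}
    - {"x": 0, "y": 0, "z": 0, "yaw": 0}

```text
time: 13.67
ee_pos: [0.4752, 0.2903, 0.0435]
tool_rot: [0.0, 0.111, 0.994, 0.0]
force: [-4.4, -2.5, 16.0]
opening: 0.0001
grasp_force: 7.9
```

Call:
apply_moves:
  moves:
    - {"x": 0, "y": 0, "z": -0.01, "yaw": 0}
    - {"x": 0, "y": 0, "z": -0.02, "yaw": 0}
    - {"x": 0, "y": 0, "z": -0.03, "yaw": 0}
    - {"x": 0, "y": 0, "z": -0.03, "yaw": 0}
    - {"x": 0, "y": 0, "z": -0.03, "yaw": 0}
    - {"x": 0, "y": 0, "z": -0.03, "yaw": 0}
    - {"x": 0, "y": 0, "z": 0, "yaw": 0}
    - {"x": 0, "y": 0, "z": 0, "yaw": 0}
    - {"x": 0, "y": 0, "z": 0, "yaw": 0}
    - {"x": 0, "y": 0, "z": 0, "yaw": 0}

```text
time: 14.5
ee_pos: [0.4745, 0.2899, 0.1916]
tool_rot: [-0.001, 0.111, 0.994, -0.001]
force: [-0.6, -0.5, -0.2]
opening: -0.0001
grasp_force: 0.0
```

Run:
```python
from cell import env, read_camera, get_calibration
from h import *
p,d=read_camera("top"); c=get_calibration("top"); W=world(d,c["mtx"],c["R"],c["t"])
m=(W[...,2]>.188)&(W[...,2]<.206)&(W[...,0]<.59)&(W[...,0]>.38)&(abs(W[...,1]-.045)<.06)&(d>0)
print("knob",m.sum(),W[m].mean(0),env.state()["ee_pos"],env.state()["force"])
```

```text
knob 88 [0.44805046 0.04042754 0.19537299] [0.47449603 0.28989587 0.19160949] [ 0.05141367  0.07754816 -0.02487106]
```

The gate hasn't moved since I let go. The key took 8 to 16 N and is released, and the gripper is clear, so I'm handing in.

```bash
python3 -c "
from cell import env
print(env.sign_off())"
```

```text
the job is handed in; nothing more can be done
None
```

I drew the gate out about 103 mm and pressed it firmly on its stop (about 10 N on the buffer), then let go, pressed the large key with 8 to 16 N, backed the gripper clear and handed in the job; no verdict came back.

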